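Seat the taper plug gauge in the sprung checking stand

TASK

Check the tapered bore of the brass sleeve that sits in the blue sprung checking stand: pick up the green-ringed plug gauge by its handle, lower it gently into that bore, tapered end down, until it just seats, and let go so that it stands there upright under its own weight. Do not drive it in against the springs or drop it in from high up, and leave the red-ringed gauge where it stands.

Things in the scene. Friction and masses are not known exactly. Their poses are not given: they have to be found in the camera images.
- green_gauge_mid (a point): centre (half-way up) of the loose green-ringed plug gauge to use: steel, 0.5 kg, 110 mm tall, round about its upright z axis. It stands on its flat small end, 30 mm wide, 55 mm below this point; a cone widens to 56 mm over 50 mm of height; then a green collar 60 mm wide, 6 mm thick (top 1 mm above this point); then a round handle 24 mm wide up to 55 mm above it: grip it 30 mm above it.
- red_gauge_mid (a point): centre (half-way up) of the red-ringed plug gauge: same shape and size but with a red collar and a red band on the handle; a bystander, not to be knocked over or shifted by more than 40 mm. The two gauges may stand either way round on the bench.
- bore_mouth (a point): centre of the mouth of the brass sleeve in the blue stand (130 mm square), 88 mm above the bench; z up along the bore. Bore: cone of the gauge's taper, 52 mm wide at the mouth, 28 mm at its foot 46 mm below; rim 67 mm wide outside. Gauge just seated: its centre about 13 mm above this point, collar clear of the rim, small end clear of the bottom. A steel sleeve on the bench is only a spare.
- nest (a joint): how far the sprung plate with the brass sleeve is pressed straight down, m: 0 at rest, hard stop at 0.016. The springs yield from about 1 N and take about 2 N per mm; the gauge's weight alone presses it about 0.002 down. More than 0.010 at any time counts as driven or dropped in.
There are look-alikes about, which are no part of the job. Leave any pink or white look-alike of the part that bears green_gauge_mid alone.

How it is judged (in metres and radians):
At the end, for the whole second after the job is handed in: The green-ringed gauge stands released in the brass sleeve of the sprung stand, tapered end down: its centre within 10 mm of the bore's axis and less than 21 mm above the mouth (just seated is about 13 mm), upright within 10 degrees; the red-ringed gauge is within 40 mm of where it was (horizontal distance between green_gauge_mid and bore_mouth below 0.01 m and z of green_gauge_mid in the frame of bore_mouth below 0.021 m and angle between green_gauge_mid's own z axis and vertical below 0.175 rad and distance of red_gauge_mid from where it was at the start of the episode below 0.04 m); the robot touches nothing.
It fails at once if the gauge was driven or dropped into the bore: the sprung plate went down by more than 10 mm (value of joint nest above 0.01 m).
It fails at once if the red-ringed gauge was shifted by more than 40 mm or knocked over (distance of red_gauge_mid from where it was at the start of the episode above 0.04 m).
It also fails if it takes over 43 s, if anything falls off the work surface, if the arm or the gripper's body presses on something with over 40 N, if the wrist force passes 120 N, or if a joint passes its speed limit or range.

ROBOT

A 7-joint arm with a two-finger parallel gripper is mounted at the origin on the work surface. World frame = base frame: x ahead of the robot, y to its left, z up, the work surface at z = 0. Lengths are in m, angles in degrees, forces in N, time in s.
With the tool pointing down it reaches from about 0.35 to 0.9 m from the base axis. Payload 8.1 kg.
Tool frame: the origin (TCP) lies at the very end of the fingers, on their centre line; the grasp point (between the pads) lies 19 mm behind it; z points along the fingers, y is the direction in which the jaws open and shut (so a half turn about z gives the same grasp; the last joint's range is limited). The gripper opens to 85 mm and grips with 20 to 120 N. Pads are 22 mm wide; open, the fingers measure 114 mm over their backs; the gripper's body (76 mm by 85 mm) begins 54 mm behind the grasp point. The pads swing forward as they close: fully open they stand 13 mm farther back than shut.
Start: joints at [70.783, 24.895, 1.432, 90.138, -0.665, 64.973, -4.303], TCP at [0.144, -0.608, 0.231] pointing down, gripper open.
Joint ranges: [-149.89, 149.89], [-25.12, 119.58], [-72.63, 75.52], [4.76, 147.25], [-75.54, 255.54], [6.69, 114.76], [-157.13, 157.13]. Speed limits (degrees/s): [127.2, 127.2, 172.46, 172.46, 180, 180, 180].

INTERFACE

Orientations are given as a 3x3 rotation matrix whose columns are the frame's x, y, z axes.
In Python, from plant import arm, ik, imaging, workorder, current_time_s, current_joint_positions, current_joint_vel, current_joint_efforts, current_tcp_pos, current_tcp_rot, current_force, current_wrist_torque, current_gripper_width gives the robot as it stands. The module is installed in compiled form; this text tells all that it offers. Calls block until the motion is done:
- arm.goto(position, orientation): joint-space move of the TCP to a pose.
- arm.move_l(position, attitude=None, velocity=0.15): straight line of the TCP; attitude=None keeps the orientation; velocity is the mean speed in m/s.
- arm.set_joints(angles): joint-space move.
- arm.ungrasp() and arm.clamp(): open the fingers fully, or close them until they stop; the grip force is fixed at half the most.
- arm.pause(seconds).
- ik(position, orientation): joint angles nearest the present ones, or None.
- imaging.get_image(name): name is "side" or "top"; returns (picture, depth): 384x512x3 uint8, red, green, blue; 384x512 float32, m along the optical axis (not along the pixel's ray), 0 where there is no reading.
- imaging.camera_model(name): a dict with "fx", "fy", "cx", "cy" (pixels), "k1" (the pictures are not rectified: a ray, as slopes to the right and down, at radius r is drawn at 1 + k1 r^2 times it, then the intrinsics apply), "xyz" and "orientation" of the camera in the world. Camera axes: x right, y up, looking along -z (the intrinsics and any distortion apply to the point x, -y, -z); pixel columns grow to the right and rows downward; lengths in m; the calibration is good to about 2 mm. A picture is of the moment at which its call begins. camera_model takes no time and is no camera call.
A pose or a line that the arm cannot do raises arm.Unreachable and nothing moves.
- workorder.job_done(): hands the job in, once; it reports no verdict.
Trained networks look in the newest picture that a camera, given by its name, has taken for a name from the list of things; names that differ only in an ending like _2 or _b are one class to them, and where a whole thing is asked for, a point or a joint stands for the part that bears it (a point fixed in the world has none). Each returns a list of dicts, best first, with "conf" (0 to 1); they miss things now and then, are a little off and sometimes report something else, mostly with a low value. They report only what shows in the picture. A call takes as long as a camera call. They do not tell look-alikes from the thing itself.
- imaging.cut_out(camera, name): "region" (384x512 bool, what is visible of it).
- imaging.mark_of(camera, name): "position" ([x, y, z] in m, in world coordinates, good to about 4 mm: a listed point, or the origin of a listed thing).
Readings, each from a call of its own:
- current_time_s(): time.
- current_joint_positions(): joint angles.
- current_joint_vel(): joint speeds.
- current_joint_efforts(): joint torques, N m.
- current_tcp_pos(): TCP position.
- current_tcp_rot(): TCP orientation.
- current_force(): force on the tool from outside, world axes, zero at the start.
- current_wrist_torque(): the same for the moment, N m.
- current_gripper_width(): finger opening in m.
Only numpy, scipy, OpenCV 4.12 (cv2) and the standard library are available. Lean on these libraries where they do the work, as an engineer would, in place of code of your own. Each camera call takes 0.05 s, during which the arm holds its last target.

## Working session

There is one attempt and no reset: what is moved stays moved. The work goes in short steps, each a Python script; the robot and the scene stay as the last script left them, time stands still between calls to the robot, and variables do not carry over. Pictures are saved under pics/ and viewed, and the job is handed in when it is done.

```bash
mkdir -p pics; cat > h.py <<'E'
import numpy as np, cv2
from plant import *
def world(cam,u,v,d):
    m=imaging.camera_model(cam)
    K=np.array([[m['fx'],0,m['cx']],[0,m['fy'],m['cy']],[0,0,1.]])
    p=cv2.undistortPoints(np.array([[[u,v]]],float),K,np.array([m['k1'],0,0,0.]))[0,0]
    return np.array(m['xyz'])+np.array(m['orientation'])@np.array([p[0]*d,-p[1]*d,-d])
E
python3 - <<'E'
from h import *
for c in ('side','top'):
    im,d=imaging.get_image(c)
    cv2.imwrite(f'pics/{c}0.png',cv2.resize(im[:,:,::-1],(800,600),interpolation=cv2.INTER_CUBIC)); np.savez(f'{c}0.npz',im=im,d=d)
    print(c,imaging.camera_model(c))
    for n in ('green_gauge_mid','red_gauge_mid','bore_mouth'):
        for r in imaging.mark_of(c,n): print(c,n,round(r['conf'],2),np.round(r['position'],3))
print(current_time_s(),current_tcp_pos(),current_tcp_rot(),current_gripper_width())
E
```

```text
side {'fx': 422.5929582703811, 'fy': 422.5929582703811, 'cx': 253.6036056198537, 'cy': 187.09324729071236, 'k1': 0.0021496115918923538, 'xyz': array([ 0.34377166, -0.63687501,  0.65382941]), 'orientation': array([[ 0.9594679 ,  0.19086413, -0.20734567],
       [-0.28177271,  0.66288456, -0.6936773 ],
       [ 0.00504813,  0.72398546,  0.68979676]])}
side green_gauge_mid 0.78 [ 0.578 -0.092  0.054]
side green_gauge_mid 0.76 [ 0.437 -0.053  0.057]
side green_gauge_mid 0.74 [ 0.476 -0.15   0.06 ]
side green_gauge_mid 0.59 [ 0.562 -0.205  0.054]
side green_gauge_mid 0.27 [0.59  0.136 0.086]
side red_gauge_mid 0.97 [ 0.56  -0.317  0.057]
side bore_mouth 0.75 [0.588 0.137 0.089]
top {'fx': 371.1745834282141, 'fy': 371.1745834282141, 'cx': 256.062944350642, 'cy': 189.95308531752346, 'k1': -0.07694669150248606, 'xyz': array([ 0.36235511, -0.06752364,  0.98077029]), 'orientation': array([[ 0.0112781 ,  0.98313512, -0.18253259],
       [-0.99978472,  0.00790756, -0.01918274],
       [-0.01741583,  0.18270964,  0.98301265]])}
top green_gauge_mid 0.95 [ 0.44  -0.051  0.058]
top green_gauge_mid 0.76 [ 0.582 -0.092  0.056]
top green_gauge_mid 0.68 [ 0.56  -0.206  0.053]
top green_gauge_mid 0.61 [ 0.477 -0.154  0.054]
top red_gauge_mid 0.74 [ 0.56  -0.317  0.055]
top bore_mouth 0.88 [0.585 0.143 0.089]
0.4 [ 0.14414945 -0.60809035  0.23121095] [[ 9.73039795e-01  2.30637272e-01 -7.46884833e-05]
 [ 2.30637281e-01 -9.73039782e-01  1.61851836e-04]
 [-3.53457997e-05 -1.74714226e-04 -9.99999984e-01]] 0.08553247061489051
```

View pics/side0.png

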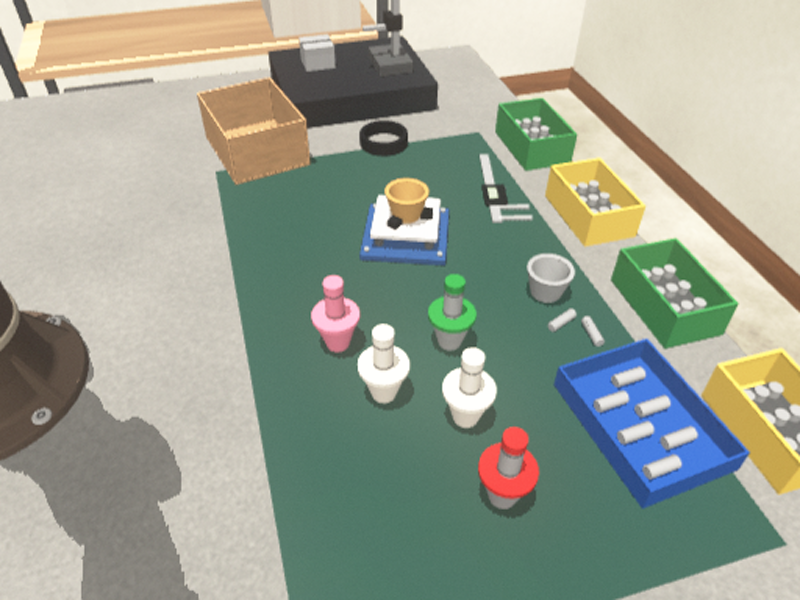

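View pics/top0.png

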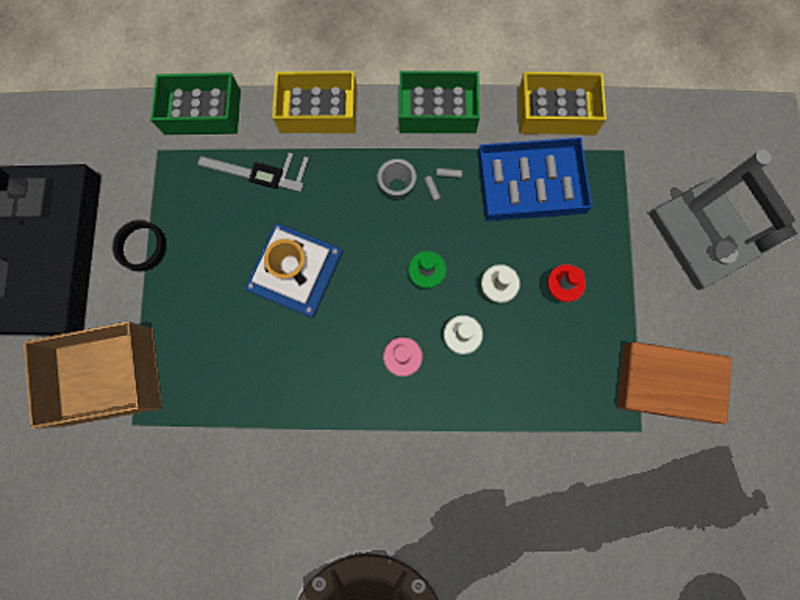

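Candidates in the side picture (800×600): green-ringed (452,315), pink (335,315), white (383,365) and (470,390), red (508,470). I choose the green-collared one at about (0.58, -0.092). Next is a close crop, plus refined measurements from depth.

```bash
python3 - <<'E'
from h import *
def cloud(c):
    z=np.load(c+'0.npz'); im,d=z['im'],z['d']; m=imaging.camera_model(c)
    K=np.array([[m['fx'],0,m['cx']],[0,m['fy'],m['cy']],[0,0,1.]])
    v,u=np.mgrid[:384,:512]
    p=cv2.undistortPoints(np.stack([u,v],-1).reshape(-1,1,2).astype(float),K,np.array([m['k1'],0,0,0.]))[:,0]
    dd=d.reshape(-1,1)
    P=np.array(m['xyz'])+np.hstack([p*[1,-1]*dd,-dd])@np.array(m['orientation']).T
    return im,d,P.reshape(384,512,3)
def circ(q):
    A=np.c_[2*q,np.ones(len(q))]; s=np.linalg.lstsq(A,(q**2).sum(1),rcond=None)[0]
    return s[:2],np.sqrt(s[2]+s[:2]@s[:2])
for c in('side','top'):
    im,d,P=cloud(c); hsv=cv2.cvtColor(im,cv2.COLOR_RGB2HSV)
    near=lambda x,y,r:(np.hypot(P[...,0]-x,P[...,1]-y)<r)&(d>0)
    g=near(.58,-.092,.045)
    gr=g&(hsv[...,0]>45)&(hsv[...,0]<75)&(hsv[...,1]>120)
    zc=P[...,2]
    for nm,lo,hi in(('collar',.045,.065),('handletop',.102,.118),('handleside',.065,.10)):
        s=(gr if nm!='handleside' else g)&(zc>lo)&(zc<hi); q=P[s]
        if len(q)>5:
            e=cv2.minEnclosingCircle(q[:,:2].astype(np.float32))
            print(c,nm,len(q),np.round(np.median(q,0),4),'minenc',np.round(e[0],4),round(e[1],4),'fit',np.round(circ(q[:,:2])[0],4),round(circ(q[:,:2])[1],4))
    b=near(.587,.14,.055)&(zc>.082)&(zc<.095); q=P[b]; print(c,'rim',len(q),q.min(0).round(4),q.max(0).round(4))
    e=cv2.minEnclosingCircle(q[:,:2].astype(np.float32)); print(e,circ(q[:,:2]),np.median(q[:,2]))
    w=near(.5,-.1,.03)&(zc<.02); print('bench z',np.median(P[w][:,2]))
im=np.load('side0.npz')['im'];a=cv2.resize(im[165:235,200:330,::-1],(780,420),interpolation=cv2.INTER_CUBIC)
cv2.imwrite('pics/crop1.png',a)
E
```

```text
side collar 382 [ 0.5735 -0.0995  0.0563] minenc [ 0.5801 -0.0912] 0.0316 fit [ 0.5801 -0.0915] 0.024
side handletop 130 [ 0.5793 -0.0944  0.1101] minenc [ 0.5799 -0.0916] 0.0128 fit [ 0.58   -0.0921] 0.0096
side handleside 155 [ 0.5758 -0.1007  0.0824] minenc [ 0.5791 -0.0936] 0.0119 fit [ 0.58   -0.0917] 0.0111
side rim 221 [0.5573 0.1044 0.082 ] [0.6222 0.1714 0.0909]
((0.5881646275520325, 0.13739627599716187), 0.03420392796397209) (array([0.58865242, 0.13628998]), np.float64(0.029313130390573258)) 0.08688915822145404
bench z 0.00015705936870857862
top collar 320 [ 0.576  -0.0923  0.0562] minenc [ 0.5826 -0.0932] 0.0309 fit [ 0.5829 -0.0934] 0.0245
top handletop 89 [ 0.5807 -0.0932  0.1105] minenc [ 0.582  -0.0934] 0.0124 fit [ 0.5816 -0.0932] 0.0091
top handleside 27 [ 0.5726 -0.0917  0.0804] minenc [ 0.5798 -0.0931] 0.0117 fit [ 0.5826 -0.0935] 0.012
top rim 222 [0.5593 0.1049 0.0822] [0.6223 0.1693 0.0931]
((0.5903123617172241, 0.1367223560810089), 0.033422742038965225) (array([0.589358  , 0.13652181]), np.float64(0.029042280719769432)) 0.0870787191689571
bench z 0.00016781604689231067
```

View pics/crop1.png

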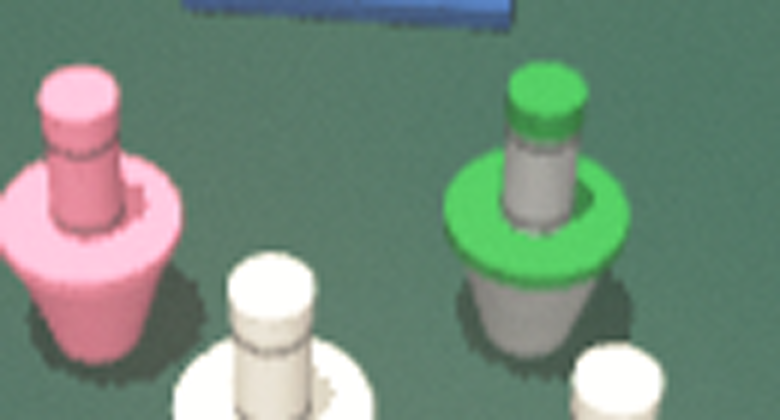

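The crop shows the green collar and green handle cap on a steel gauge, standing taper down. The heights check out: collar top 0.056 and handle top 0.110. Both cameras agree to about 2 mm. I'll use the gauge at (0.581,-0.0925) and the bore at (0.589,0.137).

```bash
python3 - <<'E'
from h import *
R=np.array([[1,0,0],[0,-1,0],[0,0,-1.]])
g=[.581,-.0925]
q=ik([*g,.22],R); print(q, ik([.589,.137,.24],R))
arm.goto([*g,.24],R); print(current_time_s())
arm.move_l([*g,.066],velocity=.12); print(current_time_s(),current_tcp_pos(),current_force())
im,d=imaging.get_image('side'); cv2.imwrite('pics/pre.png',cv2.resize(im[120:300,170:400,::-1],(800,626))[:600])
E
```

```text
[ 17.29666369  23.49796828 -18.7408426   95.06887903   8.28126933
  62.79812253 -93.79297641] [  11.80525414   29.42046184  -45.10196867   89.67750526   21.73169672
   70.01254078 -127.11130499]
2.8
4.4 [ 0.58151311 -0.09250394  0.06669652] [ 0.30177034  0.11664883 -0.38002407]
```

View pics/pre.png

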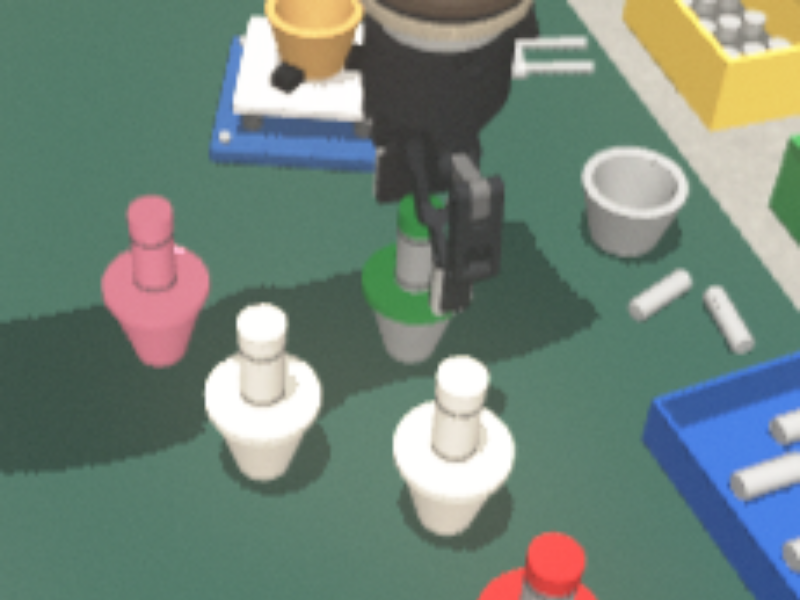

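The fingers straddle the green handle at (415,250), nothing is touching, and the neighbours are clear. Clamp and lift.

```bash
python3 - <<'E'
from h import *
arm.clamp(); print(current_time_s(),current_gripper_width(),current_tcp_pos(),current_force())
p=current_tcp_pos()
arm.move_l([p[0],p[1],.225],velocity=.12); print(current_time_s(),current_gripper_width(),current_force())
try: arm.move_l([.589,.137,.225],velocity=.15)
except arm.Unreachable as e: print('unr',e); arm.goto([.589,.137,.225],current_tcp_rot())
arm.pause(.3)
print(current_time_s(),current_gripper_width(),current_tcp_pos(),current_force(),current_wrist_torque())
for c in('side','top'):
    im,d=imaging.get_image(c); np.savez(c+'1.npz',im=im,d=d)
    cv2.imwrite(f'pics/{c}1.png',cv2.resize(im[:,:,::-1],(800,600)))
    for n in('green_gauge_mid','red_gauge_mid'):
        for r in imaging.mark_of(c,n): print(c,n,round(r['conf'],2),np.round(r['position'],3))
E
```

```text
5.05 0.022592090404377287 [ 0.58111626 -0.09187503  0.0661446 ] [0.369783   2.56536456 2.76781292]
6.525 0.02276526380478905 [ 0.91649846 -0.2825542  -4.93242398]
8.5 0.022815338750088187 [0.58902131 0.13664134 0.22501178] [-0.47748803 -0.52675476 -4.7845233 ] [ 0.0033689  -0.0223556   0.04568988]
side green_gauge_mid 0.96 [ 0.471 -0.152  0.056]
side green_gauge_mid 0.75 [ 0.561 -0.207  0.055]
side green_gauge_mid 0.64 [ 0.44  -0.054  0.058]
side green_gauge_mid 0.56 [0.59  0.136 0.213]
side red_gauge_mid 0.84 [ 0.563 -0.317  0.058]
top green_gauge_mid 0.94 [ 0.438 -0.053  0.056]
top green_gauge_mid 0.92 [ 0.56  -0.206  0.051]
top green_gauge_mid 0.83 [ 0.474 -0.153  0.056]
top green_gauge_mid 0.58 [0.591 0.138 0.215]
top red_gauge_mid 0.94 [ 0.563 -0.318  0.054]
```

View pics/side1.png

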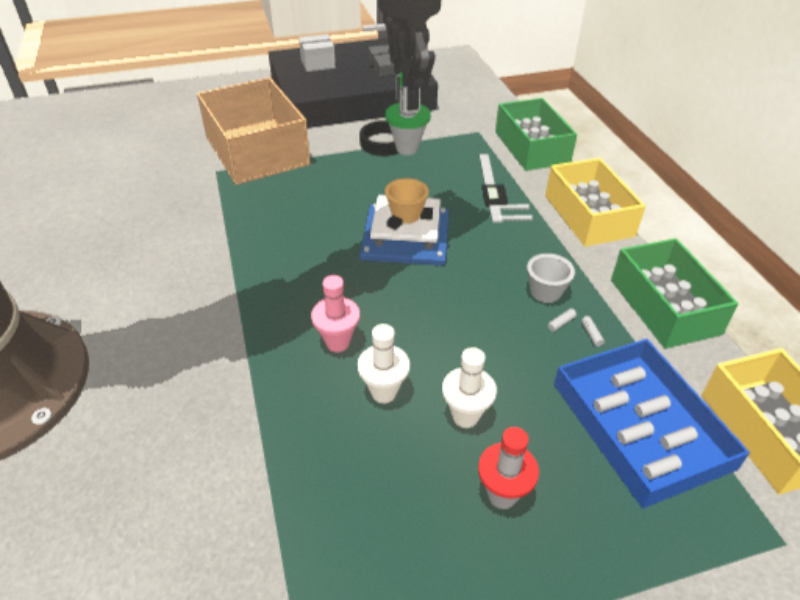

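View pics/top1.png

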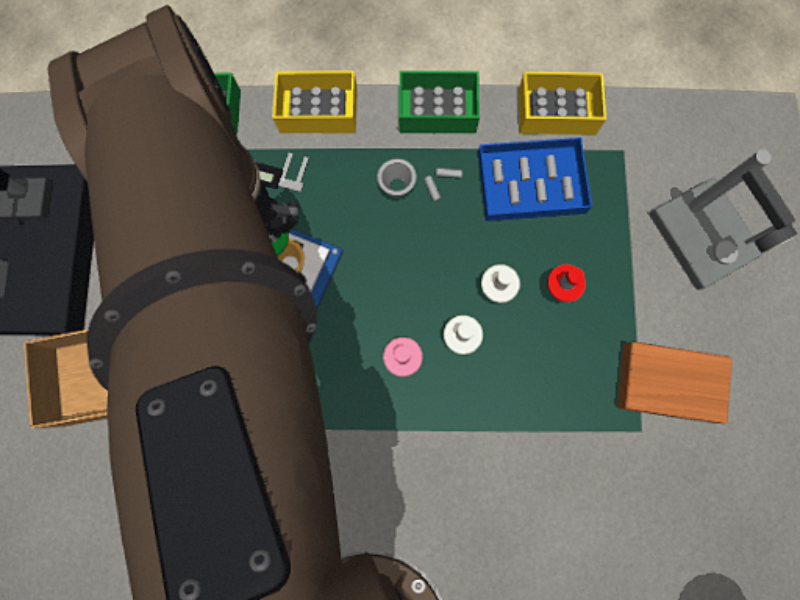

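The gauge hangs upright above the brass sleeve: collar at (408,115), rim at (407,190). Lower it with force watching.

```bash
python3 - <<'E'
from h import *
p=np.array([.589,.137])
arm.move_l([*p,.128],velocity=.1); arm.pause(.2)
f0=np.array(current_force()); print(current_time_s(),current_tcp_pos(),f0)
im,d=imaging.get_image('side'); np.savez('side2.npz',im=im,d=d); cv2.imwrite('pics/side2.png',cv2.resize(im[80:190,200:340,::-1],(760,597),interpolation=cv2.INTER_CUBIC))
z=.128
while z>.1095:
    z-=.0015; arm.move_l([*p,z],velocity=.015); arm.pause(.1)
    f=np.array(current_force())-f0; print(round(z,4),round(current_tcp_pos()[2],4),f.round(2),round(current_time_s(),2))
    if f[2]>3.5 or np.hypot(f[0],f[1])>5: break
im,d=imaging.get_image('side'); cv2.imwrite('pics/side3.png',cv2.resize(im[80:190,200:340,::-1],(760,597),interpolation=cv2.INTER_CUBIC))
print(current_wrist_torque())
E
```

```text
10.1167 [0.5893572  0.1371087  0.12863722] [ 0.13692843  1.17419824 -5.29006187]
0.1265 0.1265 [-0.07 -0.37 -0.48] 10.52
0.125 0.125 [ 0.08 -1.74 -0.63] 10.87
0.1235 0.1235 [-0.13  0.04  0.35] 11.22
0.122 0.122 [-0.39 -1.64  0.47] 11.57
0.1205 0.1205 [ 0.5  -1.32  0.06] 11.92
0.119 0.1192 [0.83 0.01 0.92] 12.27
0.1175 0.1177 [ 2.62 -0.67  2.49] 12.62
0.116 0.1163 [2.53 1.51 4.35] 12.97
[ 0.71995348 -0.69816152 -0.02851852]
```

View pics/side3.png

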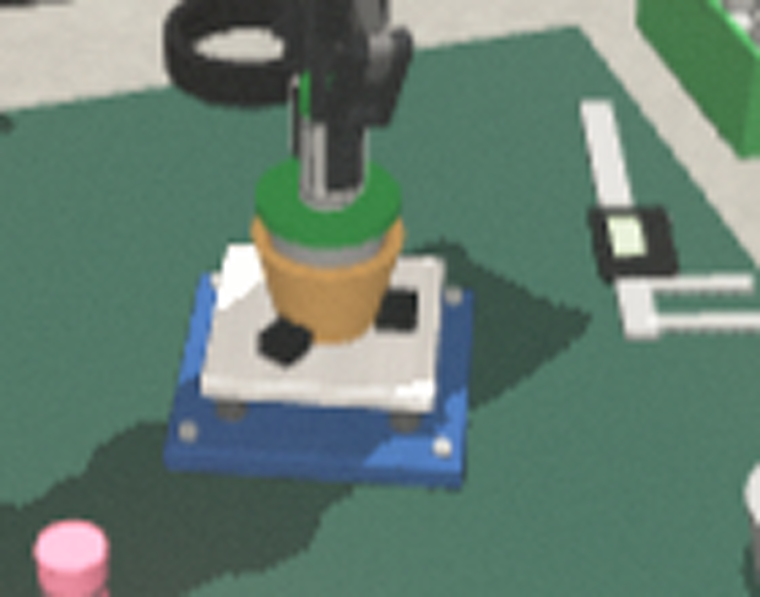

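Contact came about 6 mm early with a +x side force, so the gauge sits about 1.5 mm off toward -x. Back up, shift and retry.

```bash
python3 - <<'E'
from h import *
p=np.array([.589,.137])
arm.move_l([*p,.123],velocity=.03)
p+=[.0017,0]
arm.move_l([*p,.121],velocity=.02);arm.pause(.2)
F=lambda:np.mean([np.array((arm.pause(.02),current_force())[1]) for _ in range(5)],0)
f0=F(); t0=np.array(current_wrist_torque()); print(f0,t0,current_time_s())
z=.121
while z>.1095:
    z-=.0015; arm.move_l([*p,z],velocity=.015)
    f=F()-f0; print(round(z,4),current_tcp_pos().round(4),f.round(2),(np.array(current_wrist_torque())-t0).round(2),round(current_time_s(),2))
    if np.hypot(f[0],f[1])>1.2 and f[2]>.6:
        p+=np.clip(f[:2]*.0004,-.001,.001); print('shift',p)
    if f[2]>5: break
im,d=imaging.get_image('side'); cv2.imwrite('pics/side4.png',cv2.resize(im[80:190,200:340,::-1],(760,597),interpolation=cv2.INTER_CUBIC))
E
```

```text
[-0.32039692 -0.0741929  -5.55707   ] [0.03243734 0.00199504 0.00354274] 13.9667
0.1195 [0.5907 0.137  0.1195] [0.26 0.05 0.37] [-0.02 -0.02  0.02] 14.3
0.118 [0.5906 0.1371 0.1179] [0.1  0.79 0.07] [0.07 0.07 0.  ] 14.63
0.1165 [0.5906 0.1373 0.1166] [-0.49  1.31  1.55] [0.44 0.22 0.03] 14.97
shift [0.59050375 0.1375249 ]
0.115 [0.5905 0.1378 0.115 ] [-0.69  1.94  1.79] [ 0.53  0.2  -0.06] 15.31
shift [0.59022939 0.13830019]
0.1135 [0.5904 0.1383 0.1135] [0.17 1.73 1.23] [0.31 0.01 0.04] 15.66
shift [0.59029797 0.13899251]
0.112 [0.5904 0.1387 0.112 ] [0.68 0.16 2.28] [-0.02 -0.07 -0.03] 16.0
0.1105 [0.5904 0.1388 0.1107] [ 0.13 -1.19  4.73] [-0.25  0.01 -0.05] 16.33
0.109 [0.5905 0.1388 0.1092] [ 0.06 -1.02  7.67] [-0.49  0.11 -0.03] 16.67
```

View pics/side4.png

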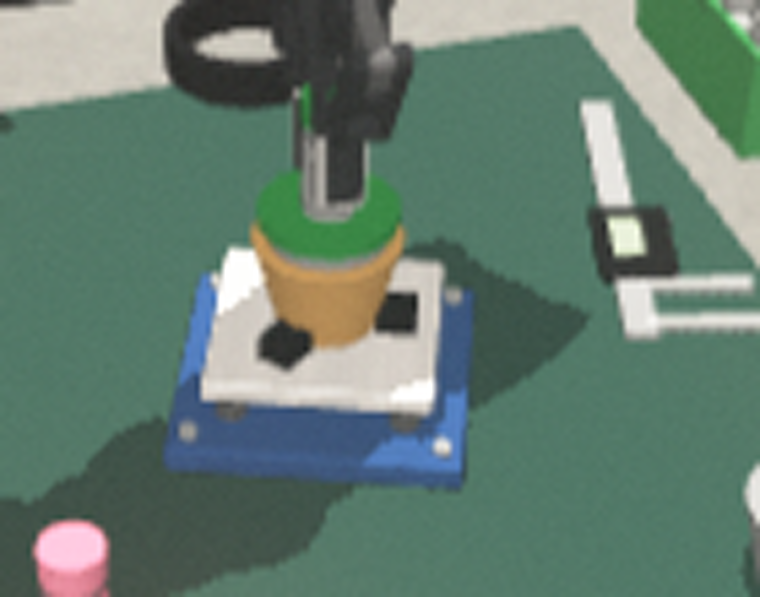

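It seated at TCP about 0.112, as predicted, with the side forces gone. The springs are loaded by roughly 3 mm. Ease up 1 mm, release, look and then retreat.

```bash
python3 - <<'E'
from h import *
p=current_tcp_pos()
arm.move_l([.5904,.1388,.1102],velocity=.015); arm.ungrasp(); arm.pause(.3)
print(current_time_s(),current_gripper_width(),current_force(),current_tcp_pos())
im,d=imaging.get_image('side'); cv2.imwrite('pics/side5.png',cv2.resize(im[80:190,200:340,::-1],(760,597),interpolation=cv2.INTER_CUBIC))
E
```

```text
17.9 0.08512456304843465 [ 0.6819541  -0.45265276  0.43867125] [0.59040265 0.13877662 0.11019439]
```

View pics/side5.png

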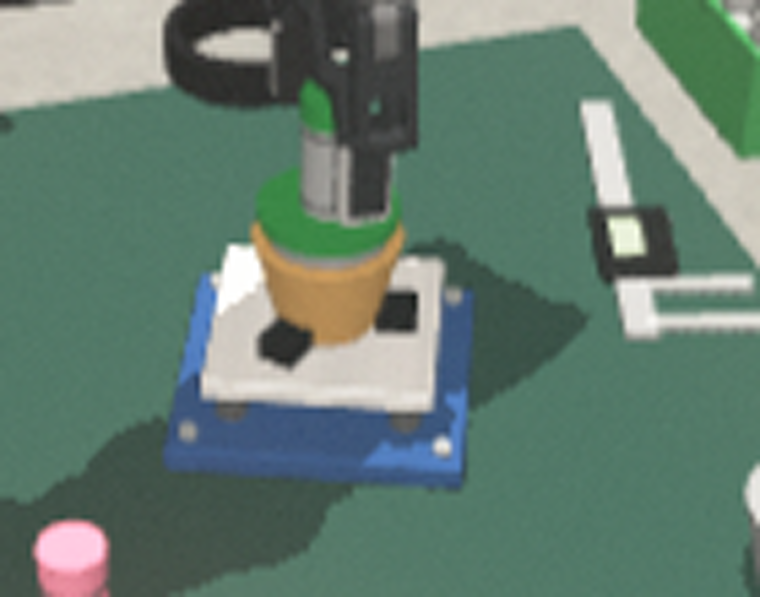

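Released, and the gauge stands in the sleeve. Retreat straight up and check.

```bash
python3 - <<'E'
from h import *
arm.move_l([.5904,.1388,.26],velocity=.1)
arm.goto([.45,-.03,.35],current_tcp_rot()); arm.pause(.3); print(current_time_s())
for c in('side','top'):
    im,d=imaging.get_image(c)
    cv2.imwrite(f'pics/{c}6.png',cv2.resize(im[80:190,200:340,::-1],(760,597),interpolation=cv2.INTER_CUBIC) if c=='side' else cv2.resize(im[:,:,::-1],(800,600)))
    for n in('green_gauge_mid','bore_mouth','red_gauge_mid'):
        for r in imaging.mark_of(c,n): print(c,n,round(r['conf'],2),np.round(r['position'],3))
    m=imaging.camera_model(c);K=np.array([[m['fx'],0,m['cx']],[0,m['fy'],m['cy']],[0,0,1.]])
    v,u=np.mgrid[:384,:512]
    p=cv2.undistortPoints(np.stack([u,v],-1).reshape(-1,1,2).astype(float),K,np.array([m['k1'],0,0,0.]))[:,0]
    dd=d.reshape(-1,1); P=np.array(m['xyz'])+np.hstack([p*[1,-1]*dd,-dd])@np.array(m['orientation']).T
    hsv=cv2.cvtColor(im,cv2.COLOR_RGB2HSV).reshape(-1,3)
    g=(np.hypot(P[:,0]-.59,P[:,1]-.137)<.05)&(hsv[:,0]>45)&(hsv[:,0]<75)&(hsv[:,1]>120)
    for lo,hi in((.09,.112),(.148,.165)):
        q=P[g&(P[:,2]>lo)&(P[:,2]<hi)]
        if len(q)>5: print(c,len(q),cv2.minEnclosingCircle(q[:,:2].astype(np.float32)),np.median(q[:,2]))
E
```

```text
20.8417
side green_gauge_mid 0.95 [ 0.44  -0.055  0.055]
side green_gauge_mid 0.9 [ 0.563 -0.206  0.055]
side green_gauge_mid 0.83 [ 0.47  -0.153  0.061]
side bore_mouth 0.86 [0.59  0.138 0.083]
side red_gauge_mid 0.75 [ 0.561 -0.317  0.056]
side 241 ((0.587094783782959, 0.1373402625322342), 0.03267109766602516) 0.10000780862040481
side 78 ((0.5878748297691345, 0.137685164809227), 0.014184516854584217) 0.15425331381002527
top green_gauge_mid 0.58 [ 0.477 -0.153  0.057]
top green_gauge_mid 0.56 [ 0.562 -0.206  0.052]
top red_gauge_mid 0.97 [ 0.562 -0.318  0.053]
```

View pics/side6.png

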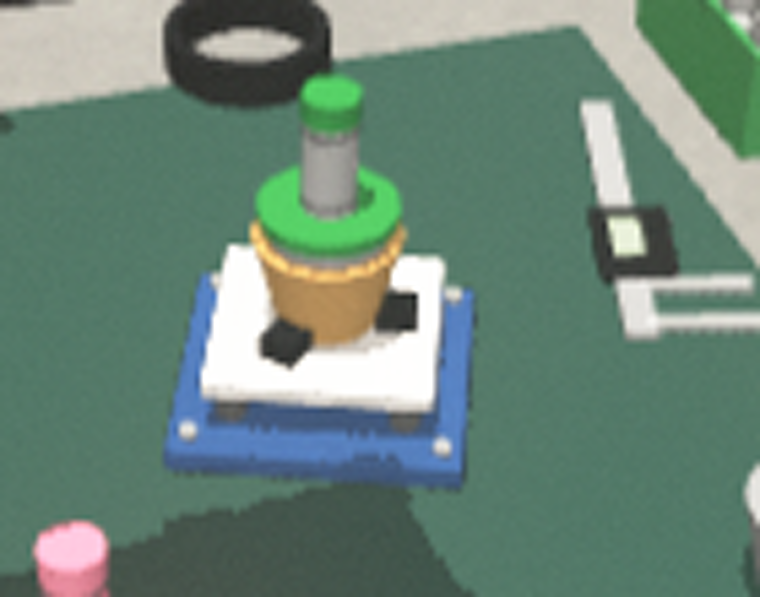

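View pics/top6.png

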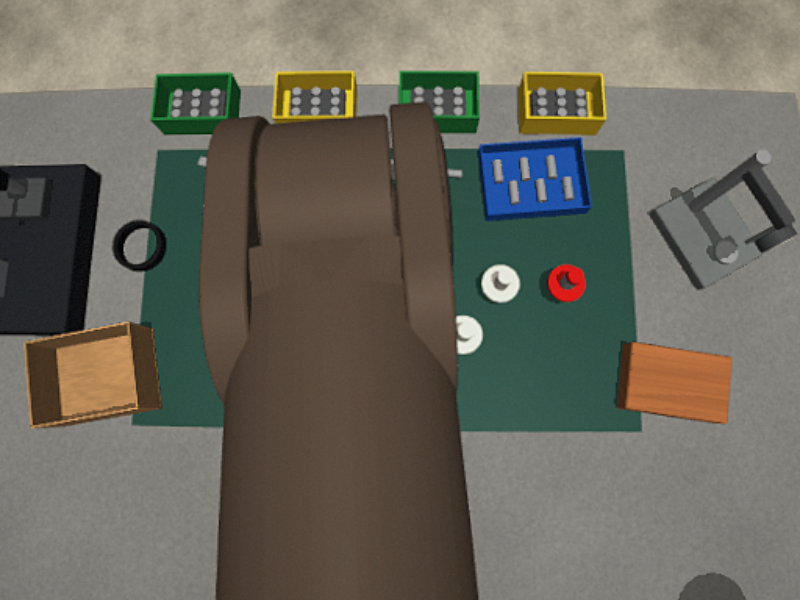

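The side picture shows the gauge upright in the brass sleeve, with its collar clear of the rim. Collar top is 0.100 and handle top is 0.154, so the centre is at about 0.099. The top view is blocked by the arm, but it shows red where it was. Handing in.

```bash
python3 -c "
from plant import *
workorder.job_done(); print(current_time_s())"
```

```text
the job is handed in; nothing more can be done
the job is handed in; nothing more can be done
```

I placed the green-ringed gauge taper down in the brass sleeve, released it, backed the arm off and handed the job in. The clock read 20.8 s at my last check, just before handing in.

- **Seating:** the first lowering touched about 6 mm early because the gauge was 1–2 mm off the bore's axis. I backed up, shifted and lowered again, guided by the side force. It seated at the predicted height with at most about 8 N of upward push, which I reckon is 3–4 mm of spring travel. I did not read the nest joint directly.
- **Gauge, from the side camera:** collar and handle top line up within about 1 mm, so it stands upright. The centre is at about z = 0.099, roughly 13 mm above the mouth, and within about 3 mm of the bore's axis.
- **Red gauge:** it stands where it was, within the cameras' accuracy.
- **Checks that failed or were missing:** the arm blocked the top view of the stand, so only the side camera confirmed the seat. In that last look the network did not report the seated gauge, so those figures come from colour and depth.

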